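# Start the clamp bolt of a board jig without cross-threading and hold it

### The job

The bar-headed clamp bolt stands loose in the threaded pillar of the board jig, its thread not yet caught. Turn it backward (counterclockwise seen from above) until it first drops into its thread, then turn it forward (clockwise) one full turn from there, and finish still gripping its head, keeping the bolt as it is: do not let go. Leave the tape roll, the solder spool and the screwdriver beside the jig where they lie.

Things in the scene. Friction and masses are not known exactly. Their poses are not given: they have to be found in the camera images.
- jig: Board jig, fixed while you work: aluminium base plate 90 x 160 x 10 mm (x -45 to 45, y -35 to 125 mm from the origin) with a round steel pillar, diameter 45 mm, top 72 mm above the bench, and a small circuit board in a nest beside it (under 35 mm high). Origin on the pillar's axis at bench level, z up.
- boss_top (a point): Centre of the pillar's top face, 72 mm above the bench; axes as the jig's. The pillar is a nut, bore 24 mm, with a right-hand two-start thread: 20 mm of travel per turn, about 1 mm of axial play. At first the bolt's two thread starts rest on two flat lands of the thread at this face.
- bolt: Loose steel bolt, about 0.2 kg, 97 mm long, upright in the pillar with 0.7 mm of play all round. Origin on its axis at the foot, z up. Shank diameter 22.6 mm; collar of diameter 29 mm 66 to 70 mm above the foot; above it the bar head. The foot is 47 mm above the bench at first. It turns easily (under 0.2 N m) and stays where it is left.
- bolt_head (a point): Centre of the bar head, 83 mm above the foot on the axis; axes as the bolt's. Upright flat bar, 44 mm long (along x), 12 mm thick (y), 27 mm high (70 to 97 mm above the foot): grip it across the 12 mm from above. After the drop, each forward turn sinks the bolt 20 mm: one turn ends with the foot about 21 mm above the bench.
- bar_end (a point): Middle of the bar's end face on the bolt's +x side, 22 mm from the axis; axes as the bolt's. Turned backward (counterclockwise from above) by some 0.2 to 1.1 rad, the bolt drops about 6 mm by its own weight unless held up; at the drop its x axis points (within 10 degrees) along the jig's x axis.
- tape_amber: Roll of amber tape lying flat near the jig, diameter 75 mm, 20 mm high; origin at the centre of its underside. Not to be moved.
- solder_spool: Standing spool of solder wire, diameter 62 mm, 42 mm high, left of the jig; origin at the centre of its underside. Not to be moved.
- screwdriver_red: Red-handled screwdriver lying across the front of the bench, 164 mm long along its y, 22 mm high; origin at the centre of its underside. Not to be moved.

How it is judged:
By the outcome, as a careful person would: the job done as asked, in the order asked, and still so for the second after the job is handed in, while the arm keeps its last pose, push and grip.
It also fails if it takes over 67 s, if anything falls off the work surface, if the arm or the gripper's body presses on something with over 40 N, if the wrist force passes 120 N, or if a joint passes its speed limit or range.

### The arm

A 7-joint arm with a two-finger parallel gripper is mounted at the origin on a cart in front of the work surface, level with it; the furniture and walls round the work are solid. World frame = base frame: x ahead of the robot, y to its left, z up, the work surface at z = 0. Lengths are in m, angles in rad, forces in N, time in s.
With the tool pointing down it reaches from about 0.4 to 0.85 m from the base axis. Payload 10.4 kg.
Tool frame: the origin (TCP) lies on the centre line of the jaws, within the pads' length; the fingertips stand 17 mm ahead of it and the grasp point (between the pads) lies 2 mm behind it; z points along the fingers, y is the line along which they close (so a half turn about z gives the same grasp; the last joint's range is limited). The gripper opens to 85 mm and grips with 20 to 120 N. Pads are 22 mm wide; open, the fingers measure 114 mm over their backs; the gripper's body (76 mm by 85 mm) begins 54 mm behind the grasp point. The pads swing forward as they close: fully open they stand 13 mm farther back than shut.
Start: joints at [-1.156, 0.332, -0.065, 1.46, 0.022, 1.35, -0.088], TCP at [0.265, 0.566, 0.219] pointing down, gripper open.
Joint ranges: [-2.6, 2.6], [-0.5, 2.12], [-1.47, 1.34], [0.16, 2.42], [-1.27, 4.41], [0.06, 2.06], [-2.6, 2.6]. Speed limits (rad/s): [2.22, 2.22, 2.79, 2.79, 3.14, 3.14, 3.14].

### API

Orientations are given as a unit quaternion [x, y, z, w].
In Python, from workcell import sensors, imaging, order, spotter gives the robot as it stands. The module is installed in compiled form; this text tells all that it offers.
- The arm moves only by the shell command python3 -m inch 'ROWS' [FORCE]. ROWS is JSON, a list that holds one entry, the list of rows, each a list of 7 numbers: the shift along the tool's x, y, z in m, then the turn, a rotation vector about the tool's x, y, z in rad, then the closure, from -1 (fully open) to 1 (shut). In form: [[[x, y, z, ax, ay, az, hand], ...]]. A call has 1 to 10 rows; each row is the pose to reach, as a shift and turn from the pose commanded when the call began, along the tool's axes at that moment; what a row does not reach only later rows make up. A row lasts 1/10 s, in which the tool goes at most 50 mm and 8.59 degrees, less where a joint would pass 70% of its speed; a pose out of reach is approached as far as the arm can. A call with a gripper value outside its range is refused whole. The fingers move at their own pace and stop on an object; FORCE is the grip in N (left out, the last holds). Time passes only in rows, so rows that repeat a pose let the fingers close. It gives the time, the measured TCP pose, the force, the opening and the grip force at its end, in the units of the state.
- sensors.get_obs(): the state, without advancing time (a new reading comes with each control period).
- imaging.camera(name): name is "scene" or "top" or "wrist"; returns the picture (480x640x3 uint8, blue, green, red); there is no depth.
- imaging.calibration(name): a dict with "mtx" (3x3 intrinsics, pixels), "D" ([k1, k2, p1, p2, k3] as OpenCV has them; the pictures are not rectified), "R" (3x3) and "t" (3): a world point X has camera coordinates R X + t; the wrist camera has in their place "tool_from_camera" (4x4, takes a point from camera to tool coordinates, whose origin is the TCP and whose axes are the flange's). Camera axes: x right, y down, z forward; pixel columns grow to the right and rows downward; lengths in m; the calibration is good to about 2 mm. A picture is of the moment at which its call begins: read the wrist's pose just before it. calibration takes no time and is no camera call.
- order.hand_in(): hands the job in; it is judged then, once.
Trained networks look in the newest picture that a camera, given by its name, has taken for a name from the list of things; names that differ only in an ending like _2 or _b are one class to them, and where a whole thing is asked for, a point or a joint stands for the part that bears it (a point fixed in the world has none). Each returns a list of dicts, best first, with "conf" (0 to 1); they miss things now and then, are a little off and sometimes report something else, mostly with a low value. They report only what shows in the picture. A call takes as long as a camera call.
- spotter.look_for(label, camera): "pixel" ([column, row] in pixels, amid what is visible of it).
The state is a dict: "clock": time; "joint_pos": joint angles; "joint_velocities": joint speeds; "tau": joint torques, N m; "position": TCP position; "ee_rot": TCP orientation; "ft_force": force on the tool from outside, world axes, zero at the start; "torque": the same for the moment, N m; "grip_width": opening from 0.0 (shut) to 1.0 (fully open); "grasp_force": force on a finger pad.
Only numpy, scipy, OpenCV 4.12 (cv2) and the standard library are available. Lean on these libraries where they do the work, as an engineer would, in place of code of your own. Each camera call takes 0.05 s, during which the arm holds its last target. There are 200 camera calls.

## Working session

There is one attempt and no reset: what is moved stays moved. The work goes in short steps, Python scripts to look and compute and a shell command to move; the robot and the scene stay as the last step left them, time stands still between calls to the robot, and variables do not carry over. Pictures are saved under pics/ and viewed, at most 12 in all, crops included, and the job is handed in when it is done.

```bash
mkdir -p pics
cat > h.py <<'E'
import numpy as np,cv2
from scipy.spatial.transform import Rotation as R
from workcell import sensors,imaging,order,spotter
def ray(cam,px,obs=None):
    c=imaging.calibration(cam)
    p=cv2.undistortPoints(np.array([[px]],float),np.array(c["mtx"]),np.array(c["D"]))[0,0]
    d=np.array([p[0],p[1],1.])
    if cam=="wrist":
        T=np.array(c["tool_from_camera"]);W=R.from_quat(obs["ee_rot"]).as_matrix()
        return W@T[:3,3]+obs["position"], W@T[:3,:3]@d
    Rm=np.array(c["R"]);t=np.array(c["t"]).ravel()
    return -Rm.T@t, Rm.T@d
def atz(cam,px,z,obs=None):
    o,d=ray(cam,px,obs); return o+d*(z-o[2])/d[2]
E
python3 - <<'E'
from h import *
o=sensors.get_obs();print(o["clock"],o["position"],o["ee_rot"],o["grip_width"])
ims=[]
for c in ["scene","top"]:
    im=imaging.camera(c);cv2.imwrite(f"pics/{c}0.png",im)
    for l,z in [("bolt_head",.13),("bar_end",.13),("bolt",.1),("boss_top",.072),("jig",.01),("tape_amber",.01),("solder_spool",.02),("screwdriver_red",.01)]:
        for r in spotter.look_for(l,c)[:2]: print(c,l,r["pixel"],round(r["conf"],2),atz(c,r["pixel"],z).round(3))
E
```

```text
0.0 [0.26481079 0.56569056 0.21861901] [ 2.17148738e-01  9.76138264e-01 -7.06042508e-04 -1.31515734e-04] 1.0008881572159969
scene bolt_head [356.3, 276.0] 0.8 [ 0.524 -0.01   0.13 ]
scene bolt [401.2, 298.7] 0.74 [ 0.591 -0.085  0.1  ]
scene bolt [354.0, 278.7] 0.64 [0.531 0.007 0.1  ]
scene boss_top [333.2, 296.2] 0.86 [0.479 0.004 0.072]
scene jig [335.8, 297.7] 0.69 [0.507 0.04  0.01 ]
scene solder_spool [259.2, 203.5] 0.78 [0.474 0.422 0.02 ]
scene screwdriver_red [298.4, 372.7] 0.68 [ 0.346 -0.095  0.01 ]
scene screwdriver_red [355.9, 277.4] 0.18 [0.581 0.072 0.01 ]
top bolt_head [369.5, 234.8] 0.55 [0.531 0.002 0.13 ]
top bar_end [368.6, 238.4] 0.45 [0.524 0.004 0.13 ]
top bolt [370.5, 236.3] 0.79 [ 0.531 -0.003  0.1  ]
top boss_top [342.5, 248.9] 0.73 [0.507 0.055 0.072]
top jig [340.6, 251.4] 0.68 [0.505 0.055 0.01 ]
top tape_amber [371.9, 200.7] 0.78 [ 0.623 -0.02   0.01 ]
top solder_spool [181.0, 268.4] 0.65 [0.469 0.422 0.02 ]
top solder_spool [368.6, 196.9] 0.36 [ 0.63  -0.011  0.02 ]
top screwdriver_red [403.4, 322.1] 0.76 [ 0.341 -0.086  0.01 ]
```

Run:
```python
import cv2,numpy as np
a=cv2.imread("pics/scene0.png")[200:400,220:460];b=cv2.imread("pics/top0.png")[170:350,280:440]
cv2.imwrite("pics/both0.png",np.hstack([cv2.resize(a,(400,333)),cv2.resize(b,(296,333))]))
```

```text
(no output)
```

View pics/both0.png

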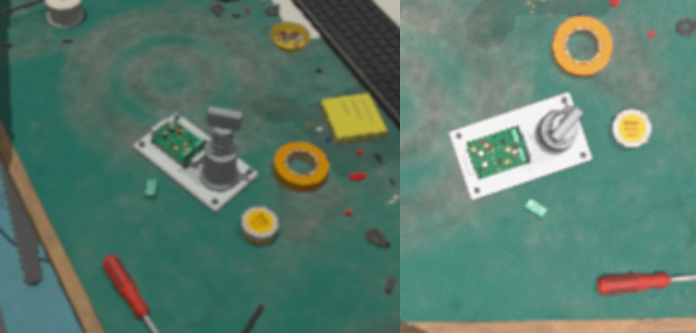

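```bash
cat >> h.py <<'E'
def tri(rs):
    A=0;b=0
    for o,d in rs:
        d=d/np.linalg.norm(d);P=np.eye(3)-np.outer(d,d);A=A+P;b=b+P@o
    return np.linalg.solve(A,b)
def state(o=None):
    o=o or sensors.get_obs();M=R.from_quat(o["ee_rot"]).as_matrix()
    print("t",round(o["clock"],2),"pos",np.round(o["position"],4),"yaw_y",round(np.degrees(np.arctan2(M[1,1],M[0,1])),2),"q",np.round(o["joint_pos"],2),"F",np.round(o["ft_force"],1),"M",np.round(o["torque"],2),"w",round(o["grip_width"],3),"g",np.round(o["grasp_force"],1));return o,M
def go(target,yaw_y=None,upright=True):
    o,M=state();a=np.radians(yaw_y);y=np.array([np.cos(a),np.sin(a),0]);z=np.array([0,0,-1.]);x=np.cross(y,z)
    print("shift",(M.T@(np.array(target)-o["position"])).round(4),"turn",R.from_matrix(M.T@np.c_[x,y,z]).as_rotvec().round(4))
E
python3 - <<'E'
from h import *
p=tri([ray("scene",[356.3,276.0]),ray("top",[369.5,234.8])]);print(p)
go([.53,0,.26],47)
E
```

```text
[0.53215995 0.00062968 0.11489332]
t 0.9 pos [0.265  0.5661 0.2195] yaw_y 64.91 q [-1.16  0.33 -0.06  1.46  0.02  1.35 -0.09] F [ 0.1 -0.7  0.3] M [-0.02  0.03 -0.03] w 1.002 g 0.0
shift [-0.48   -0.4003 -0.0406] turn [ 1.000e-04 -0.000e+00  3.127e-01]
```

```bash
python3 -m inch '[[[-0.12,-0.1,-0.04,0,0,0.08,-1],[-0.12,-0.1,-0.04,0,0,0.08,-1],[-0.12,-0.1,-0.04,0,0,0.08,-1],[-0.24,-0.2,-0.04,0,0,0.16,-1],[-0.24,-0.2,-0.04,0,0,0.16,-1],[-0.24,-0.2,-0.04,0,0,0.16,-1],[-0.24,-0.2,-0.04,0,0,0.16,-1],[-0.36,-0.3,-0.04,0,0,0.24,-1],[-0.36,-0.3,-0.04,0,0,0.24,-1],[-0.36,-0.3,-0.04,0,0,0.24,-1]]]' 60
python3 -c "
from h import *
go([.53,0,.26],47)"
```

```text
clock: 1.9
position: [0.4617, 0.1456, 0.2597]
ee_rot: [0.332, 0.943, 0.0, 0.0]
ft_force: [1.7, 0.9, -0.1]
grip_width: 0.999
grasp_force: 0.0
t 1.9 pos [0.4617 0.1456 0.2597] yaw_y 51.18 q [-0.7  -0.01  0.3   1.77  0.    1.38  0.49] F [ 1.7  0.9 -0.1] M [ 0.06 -0.03 -0.  ] w 0.999 g 0.0
shift [-0.1445 -0.0706 -0.0003] turn [0.001  0.0001 0.073 ]
```

```bash
python3 -m inch '[[[-0.05,-0.024,0,0,0,0.073,-1],[-0.1,-0.05,0,0,0,0.073,-1],[-0.1445,-0.0706,0,0,0,0.073,-1],[-0.1445,-0.0706,0,0,0,0.073,-1],[-0.1445,-0.0706,0,0,0,0.073,-1],[-0.1445,-0.0706,0,0,0,0.073,-1]]]' 60
python3 - <<'E'
from h import *
o,M=state()
im=imaging.camera("wrist");cv2.imwrite("pics/w1.png",im)
for l,z in [("bolt_head",.13),("bar_end",.13),("boss_top",.072),("bolt",.11)]:
    for r in spotter.look_for(l,"wrist")[:2]: print(l,r["pixel"],round(r["conf"],2),atz("wrist",r["pixel"],z,o).round(4))
E
```

```text
clock: 2.5
position: [0.5292, 0.003, 0.2593]
ee_rot: [0.366, 0.931, 0.0, -0.0]
ft_force: [-0.7, 0.3, 0.1]
grip_width: 0.999
grasp_force: 0.0
t 2.5 pos [0.5292 0.003  0.2593] yaw_y 47.04 q [-0.52  0.09  0.47  1.68 -0.04  1.38  0.77] F [-0.7  0.3  0.1] M [ 0.01 -0.04  0.02] w 0.999 g 0.0
bolt_head [317.1, 221.3] 0.72 [0.5257 0.0045 0.13  ]
bar_end [318.1, 222.0] 0.81 [0.5266 0.0046 0.13  ]
boss_top [346.6, 136.6] 0.81 [0.5024 0.0578 0.072 ]
bolt [316.2, 222.3] 0.59 [ 5.297e-01 -4.000e-04  1.100e-01]
```

View pics/w1.png

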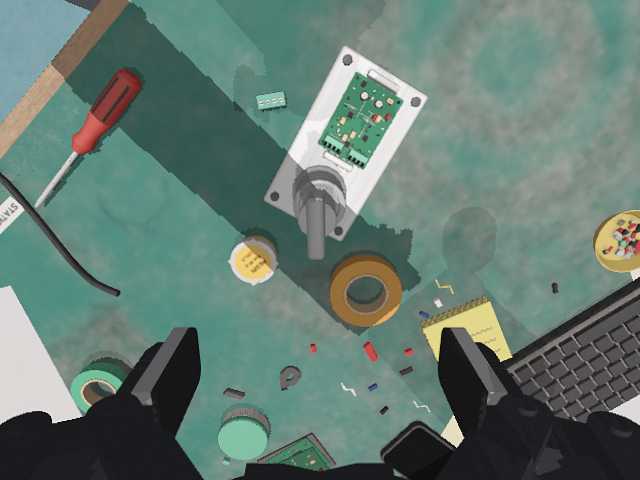

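Run:
```python
import cv2
im=cv2.imread("pics/w1.png")[150:290,250:400]
cv2.imwrite("pics/w1c.png",cv2.resize(im,None,fx=4,fy=4,interpolation=cv2.INTER_CUBIC))
```

```text
(no output)
```

View pics/w1c.png

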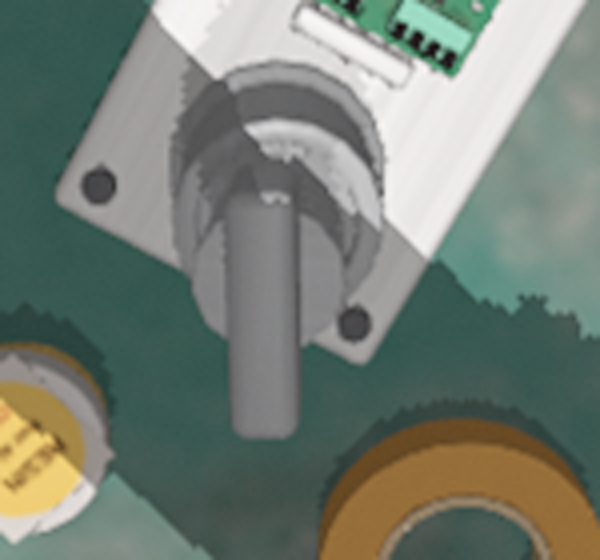

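Run:
```python
from h import *
o,M=state()
a,b=[atz("wrist",p,.144,o) for p in ([316,199],[316.8,259])]
print(a,b,"len",np.linalg.norm(a-b),"mid",(a+b)/2,"ang",np.degrees(np.arctan2(*(b-a)[1::-1])))
c=[atz("wrist",p,.010,o)[:2] for p in ([264.5,199],[341,240.5],[426,101],[347,46])]
print(np.round(c,4))
J=np.array([[-.045,-.035],[.045,-.035],[.045,.125],[-.045,.125]]);C=np.array(c)
for s in (0,1,2,3):
    K=np.roll(C,s,0); A,_=cv2.estimateAffinePartial2D(J,K)
    if A is None: continue
    e=np.linalg.norm(J@A[:,:2].T+A[:,2]-K,axis=1); print(s,A[:,2],np.degrees(np.arctan2(A[1,0],A[0,0])),np.hypot(A[1,0],A[0,0]),e)
g=(a+b)/2
go([g[0],g[1],.138],np.degrees(np.arctan2(*(b-a)[1::-1]))+90)
```

```text
t 2.75 pos [0.5293 0.003  0.2594] yaw_y 47.1 q [-0.52  0.09  0.47  1.68 -0.04  1.38  0.77] F [-0.8  0.9 -0.5] M [-0.   -0.03 -0.07] w 0.995 g 0.0
[0.51155656 0.01683358 0.144     ] [ 0.54253747 -0.01136114  0.144     ] len 0.0418898418336119 mid [0.52704701 0.00273622 0.144     ] ang -42.30431761259022
[[ 0.4979 -0.0406]
 [ 0.5807 -0.0143]
 [ 0.5342  0.1314]
 [ 0.4515  0.1089]]
0 [0.52893135 0.00487929] 17.214796280429294 0.9649866386651584 [0.00054036 0.0004297  0.00166369 0.00169565]
1 [0.48065132 0.03556872] -73.06198906883597 0.8229983772406121 [0.04721349 0.04689997 0.04529575 0.04562026]
2 [0.50322804 0.08783743] -162.7852037195707 0.9649866386651585 [0.00166369 0.00169565 0.00054036 0.0004297 ]
3 [0.55150806 0.057148  ] 106.93801093116406 0.8229983772406121 [0.04529575 0.04562026 0.04721349 0.04689997]
t 2.75 pos [0.5293 0.003  0.2594] yaw_y 47.1 q [-0.52  0.09  0.47  1.68 -0.04  1.38  0.77] F [-0.8  0.9 -0.5] M [-0.   -0.03 -0.07] w 0.995 g 0.0
shift [ 0.0014 -0.0018  0.1214] turn [ 0.0004 -0.0003 -0.0104]
```

```bash
python3 -m inch '[[[0.001,-0.001,0.03,0,0,-0.01,-1],[0.001,-0.001,0.06,0,0,-0.01,-1],[0.001,-0.001,0.06,0,0,-0.01,-1],[0.001,-0.001,0.06,0,0,-0.01,-1]]]' 60
python3 - <<'E'
from h import *
o,M=state()
im=imaging.camera("wrist");cv2.imwrite("pics/w2.png",im)
print(imaging.calibration("wrist"))
for p in [spotter.look_for("bolt_head","wrist")]: print(p)
E
```

```text
clock: 3.15
position: [0.528, 0.0021, 0.2001]
ee_rot: [0.362, 0.932, -0.0, -0.0]
ft_force: [1.5, 0.0, 0.8]
grip_width: 1.002
grasp_force: 0.0
t 3.15 pos [0.528  0.0021 0.2001] yaw_y 47.59 q [-0.52  0.13  0.47  1.77 -0.06  1.26  0.79] F [1.5 0.  0.8] M [ 0.01  0.03 -0.  ] w 1.002 g 0.0
{'mtx': array([[417.81471178,   0.        , 318.86861682],
       [  0.        , 417.81471178, 246.01814224],
       [  0.        ,   0.        ,   1.        ]]), 'D': array([0.0152189, 0.       , 0.       , 0.       , 0.       ]), 'tool_from_camera': array([[-5.27466553e-04, -9.47354637e-01, -3.20185748e-01,
         8.07536984e-02],
       [ 9.99999860e-01, -4.89288807e-04, -1.99685525e-04,
        -8.27721934e-05],
       [ 3.25097054e-05, -3.20185809e-01,  9.47354763e-01,
        -1.53494231e-01],
       [ 0.00000000e+00,  0.00000000e+00,  0.00000000e+00,
         1.00000000e+00]])}
[{'pixel': [320.3, 245.0], 'conf': 0.91}, {'pixel': [380.8, 329.4], 'conf': 0.22}]
```

View pics/w2.png

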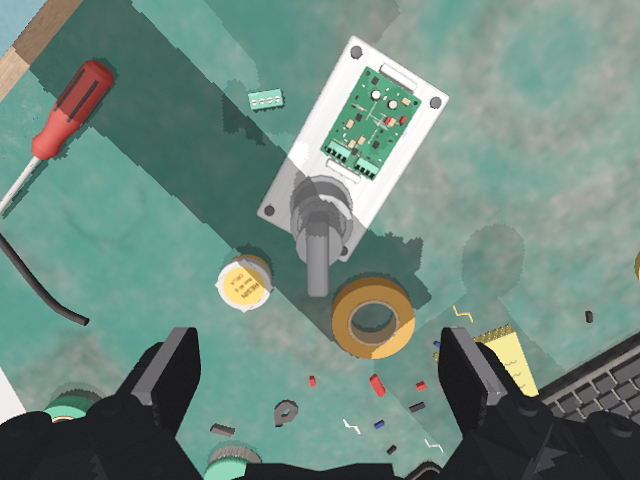

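Run:
```python
from h import *
im=cv2.imread("pics/w2.png")[190:320,260:400]
cv2.imwrite("pics/w2c.png",cv2.resize(im,None,fx=4.5,fy=4.5,interpolation=cv2.INTER_CUBIC))
```

```text
(no output)
```

View pics/w2c.png

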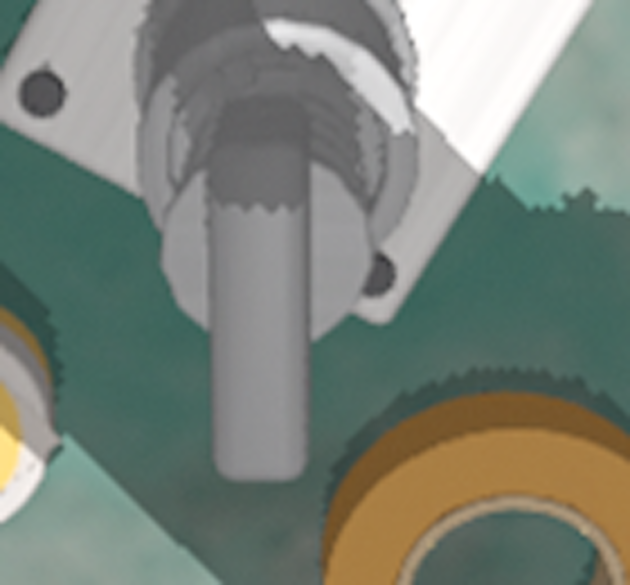

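Run:
```python
from h import *
o,M=state()
a,b=[atz("wrist",p,.144,o) for p in ([317.1,221.6],[317.8,296.7])]
an=np.degrees(np.arctan2(*(b-a)[1::-1]))
print(a,b,"len",np.linalg.norm(a-b),"mid",(a+b)/2,"ang",an)
g=(a+b)/2
go([g[0],g[1],.138],an+90)
```

```text
t 3.25 pos [0.5289 0.0019 0.2011] yaw_y 47.57 q [-0.52  0.13  0.47  1.77 -0.06  1.26  0.8 ] F [ 0.2 -0.4  0.7] M [-0.03 -0.    0.03] w 1.006 g 0.0
[0.51133893 0.0167246  0.144     ] [ 0.54339307 -0.01216016  0.144     ] len 0.04314854523823065 mid [0.527366   0.00228222 0.144     ] ang -42.02278890150349
t 3.25 pos [0.5289 0.0019 0.2011] yaw_y 47.57 q [-0.52  0.13  0.47  1.77 -0.06  1.26  0.8 ] F [ 0.2 -0.4  0.7] M [-0.03 -0.    0.03] w 1.006 g 0.0
shift [ 0.0015 -0.0009  0.0631] turn [ 0.0019  0.0013 -0.0071]
```

```bash
python3 -m inch '[[[0.001,-0.001,0.02,0,0,-0.01,0],[0.001,-0.001,0.04,0,0,-0.01,0],[0.001,-0.001,0.06,0,0,-0.01,0],[0.001,-0.001,0.06,0,0,-0.01,0],[0.001,-0.001,0.06,0,0,-0.01,0]]]' 60
python3 -c "
from h import *
state()"
```

```text
clock: 3.75
position: [0.5274, 0.0017, 0.1408]
ee_rot: [0.357, 0.934, 0.0, 0.001]
ft_force: [-0.5, 0.6, 0.1]
grip_width: 0.503
grasp_force: 0.0
t 3.75 pos [0.5274 0.0017 0.1408] yaw_y 48.12 q [-0.5   0.18  0.46  1.84 -0.09  1.14  0.83] F [-0.5  0.6  0.1] M [-0.01 -0.04  0.02] w 0.503 g 0.0
```

```bash
python3 -m inch '[[[0,0,0,0,0,0,1],[0,0,0,0,0,0,1],[0,0,0,0,0,0,1],[0,0,0,0,0,0,1],[0,0,0,0,0,0,1],[0,0,0,0,0,0,1]]]' 30
python3 -c "
from h import *
state()"
```

```text
clock: 4.35
position: [0.5267, 0.0017, 0.1394]
ee_rot: [0.357, 0.934, 0.0, 0.0]
ft_force: [0.4, 0.2, 0.7]
grip_width: 0.004
grasp_force: 0.0
t 4.35 pos [0.5267 0.0017 0.1394] yaw_y 48.13 q [-0.5   0.18  0.46  1.85 -0.09  1.13  0.83] F [0.4 0.2 0.7] M [0.   0.02 0.03] w 0.004 g 0.0
```

Run:
```python
from h import *
a=imaging.camera("wrist");b=imaging.camera("scene");c=imaging.camera("top")
for l in ("bolt_head","bolt"):
  for k in ("scene","top","wrist"): print(l,k,spotter.look_for(l,k)[:2])
w=cv2.resize(a,(480,360));s=cv2.resize(b[220:340,300:420],(310,360))
cv2.imwrite("pics/m3.png",np.hstack([w,s]))
```

```text
bolt_head scene [{'pixel': [355.7, 275.2], 'conf': 0.9}, {'pixel': [259.1, 205.4], 'conf': 0.49}]
bolt_head top []
bolt_head wrist [{'pixel': [322.0, 275.9], 'conf': 0.66}]
bolt scene [{'pixel': [351.8, 279.3], 'conf': 0.89}]
bolt top []
bolt wrist [{'pixel': [322.2, 274.9], 'conf': 0.97}]
```

View pics/m3.png

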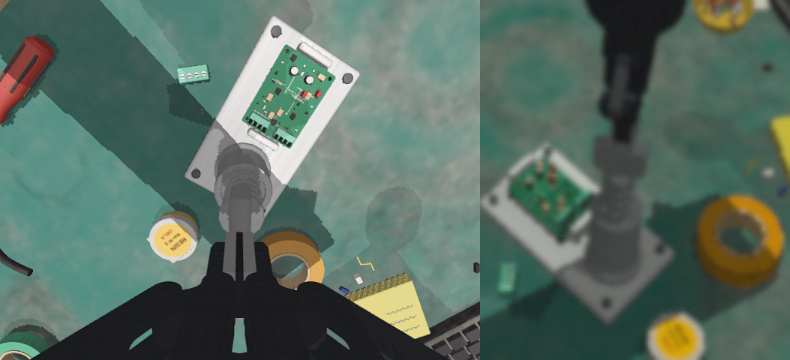

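```bash
python3 - <<'E'
from h import *
o,M=state()
def proj(cam,X):
    c=imaging.calibration(cam)
    if cam=="wrist":
        T=np.linalg.inv(np.array(c["tool_from_camera"]));A,t=T[:3,:3],T[:3,3]; X=M.T@(np.array(X)-o["position"])
    else: A,t=np.array(c["R"]),np.array(c["t"]).ravel()
    p,_=cv2.projectPoints(np.array([X],float),cv2.Rodrigues(A)[0],t,np.array(c["mtx"]),np.array(c["D"]));return p[0,0].round(1)
P=np.array(o["position"])
for n,X in [("tip",P+M[:,2]*.017),("tcp",P),("tip+x",P+M@[.011,0,.017]),("tip-x",P+M@[-.011,0,.017]),("bartop",[.5272,.0025,.144]),("a",[.5113,.0167,.144]),("b",[.5434,-.0122,.144])]:
    print(n,[proj(c,X) for c in ("wrist","scene","top")])
E
python3 - <<'E'
import cv2
im=cv2.imread("pics/m3.png")
import numpy as np
w=cv2.resize(im[170:300,180:310],None,fx=3,fy=3,interpolation=cv2.INTER_CUBIC);s=cv2.resize(im[60:300,540:700],(260,390),interpolation=cv2.INTER_CUBIC)
cv2.imwrite("pics/m3c.png",np.hstack([w,s]))
E
```

```text
t 4.8 pos [0.5267 0.0017 0.1394] yaw_y 48.13 q [-0.5   0.18  0.46  1.85 -0.09  1.13  0.83] F [ 0.1  0.2 -0.3] M [-0.01 -0.01  0.02] w -0.001 g 0.0
tip [array([319.2, 294.9]), array([354.3, 274.2]), array([369.4, 237.3])]
tcp [array([319.2, 312.8]), array([354.8, 268.9]), array([370.4, 236.5])]
tip+x [array([319.2, 272.1]), array([349.2, 273.2]), array([366. , 241.3])]
tip-x [array([319.2, 316.8]), array([359.4, 275.2]), array([372.8, 233.4])]
bartop [array([321.7, 317.9]), array([355. , 267.1]), array([370.2, 236. ])]
a [array([321.7, 268.2]), array([345. , 265.1]), array([363.4, 243.9])]
b [array([321.3, 364.9]), array([365.3, 269.1]), array([377.2, 228.1])]
```

View pics/m3c.png

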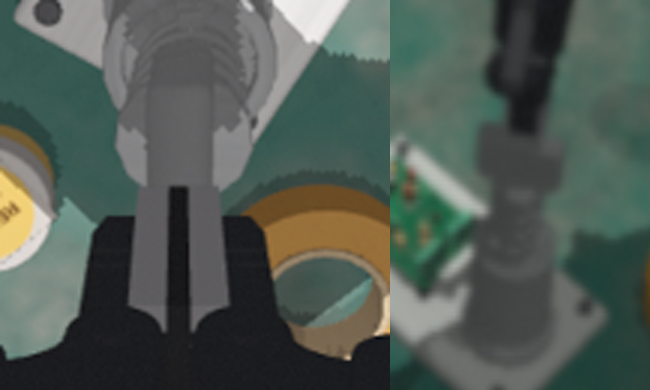

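```bash
python3 - <<'E'
from h import *
o,M=state()
c=imaging.calibration("wrist");T=np.linalg.inv(np.array(c["tool_from_camera"]))
for x in (.011,.0,-.011):
  for z in (-.02,-.01,0,.01,.017):
    p,_=cv2.projectPoints(np.array([[x,.02,z]]),cv2.Rodrigues(T[:3,:3])[0],T[:3,3],c["mtx"],c["D"]);print(x,z,p[0,0].round(1))
c=imaging.calibration("scene");print("scenecam",-np.array(c["R"]).T@np.array(c["t"]).ravel())
print("top pix for bar ends using scene end pts?",)
E
python3 - <<'E'
import cv2,numpy as np
a=cv2.imread("pics/scene0.png")[240:330,310:400];
cv2.imwrite("pics/s0c.png",cv2.resize(a,(540,540),interpolation=cv2.INTER_CUBIC))
E
```

```text
t 4.8 pos [0.5267 0.0017 0.1394] yaw_y 48.13 q [-0.5   0.18  0.46  1.85 -0.09  1.13  0.83] F [ 0.1  0.2 -0.3] M [-0.01 -0.01  0.02] w -0.001 g 0.0
0.011 -0.02 [375.5 311.6]
0.011 -0.01 [372.1 299.2]
0.011 0 [369.  288.2]
0.011 0.01 [366.4 278.4]
0.011 0.017 [364.6 272.1]
0.0 -0.02 [374.2 338.7]
0.0 -0.01 [370.9 325. ]
0.0 0 [368.  312.8]
0.0 0.01 [365.5 301.9]
0.0 0.017 [363.8 294.9]
-0.011 -0.02 [373.  364.6]
-0.011 -0.01 [369.9 349.7]
-0.011 0 [367.1 336.4]
-0.011 0.01 [364.6 324.4]
-0.011 0.017 [363.  316.8]
scenecam [ 0.14463863 -0.5516895   0.88829596]
top pix for bar ends using scene end pts?
```

View pics/s0c.png

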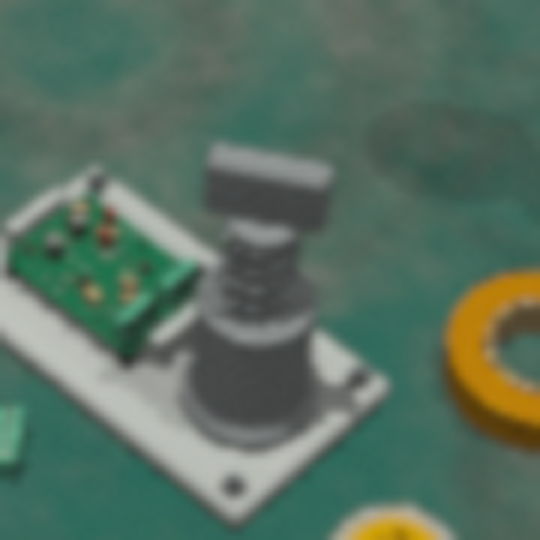

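```bash
python3 -m inch '[[[0,0,0,0,0,0,0],[0,0,0,0,0,0,0],[0,0,0,0,0,0,0],[0,0,0,0,0,0,0],[0,0,0.004,0,0,0,0],[0,0,0.008,0,0,0,0],[0,0,0.012,0,0,0,0],[0,0,0.012,0,0,0,0]]]' 30
python3 -m inch '[[[0,0,0,0,0,0,1],[0,0,0,0,0,0,1],[0,0,0,0,0,0,1],[0,0,0,0,0,0,1],[0,0,0,0,0,0,1],[0,0,0,0,0,0,1]]]' 30
python3 -c "
from h import *
state()"
```

```text
clock: 5.6
position: [0.5262, 0.0016, 0.1266]
ee_rot: [0.357, 0.934, -0.0, -0.001]
ft_force: [0.5, -0.3, -0.2]
grip_width: 0.498
grasp_force: 0.0
clock: 6.2
position: [0.5268, 0.0017, 0.1276]
ee_rot: [0.357, 0.934, 0.0, 0.0]
ft_force: [-0.0, 0.3, 1.5]
grip_width: 0.13
grasp_force: 30.5
t 6.2 pos [0.5268 0.0017 0.1276] yaw_y 48.13 q [-0.5   0.19  0.46  1.86 -0.1   1.11  0.83] F [-0.   0.3  1.5] M [0.01 0.02 0.01] w 0.13 g 30.5
```

```bash
python3 -m inch '[[[0,0,0,0,0,0,0.3],[0,0,0,0,0,0,0.3],[0,0,0.003,0,0,0,0.3],[0,0,0.007,0,0,0,0.3],[0,0,0.007,0,0,0,1],[0,0,0.007,0,0,0,1],[0,0,0.007,0,0,0,1],[0,0,0.007,0,0,0,1],[0,0,0.007,0,0,0,1]]]' 30
python3 -c "
from h import *
state()"
```

```text
clock: 7.1
position: [0.5265, 0.0017, 0.1203]
ee_rot: [0.357, 0.934, -0.0, -0.0]
ft_force: [0.2, 0.2, -2.3]
grip_width: 0.133
grasp_force: 31.9
t 7.1 pos [0.5265 0.0017 0.1203] yaw_y 48.13 q [-0.5   0.2   0.46  1.87 -0.1   1.1   0.84] F [ 0.2  0.2 -2.3] M [0.12 0.   0.05] w 0.133 g 31.9
```

```bash
python3 -m inch '[[[0,0,0.001,0,0,-0.1,1],[0,0,0.001,0,0,-0.2,1],[0,0,0.001,0,0,-0.3,1],[0,0,0.001,0,0,-0.4,1],[0,0,0.001,0,0,-0.5,1],[0,0,0.001,0,0,-0.5,1]]]' 30
python3 -c "
from h import *
state()"
```

```text
clock: 7.7
position: [0.5272, 0.0017, 0.1199]
ee_rot: [0.114, 0.993, 0.0, 0.001]
ft_force: [0.4, 0.6, 2.2]
grip_width: 0.129
grasp_force: 32.5
t 7.7 pos [0.5272 0.0017 0.1199] yaw_y 76.86 q [-0.45  0.2   0.4   1.86 -0.09  1.09  1.33] F [0.4 0.6 2.2] M [ 0.13 -0.18 -0.01] w 0.129 g 32.5
```

```bash
python3 -m inch '[[[0,0,0.002,0,0,-0.1,1],[0,0,0.002,0,0,-0.2,1],[0,0,0.002,0,0,-0.25,1],[0,0,0.002,0,0,-0.25,1]]]' 30
python3 -c "
from h import *
state()"
```

```text
clock: 8.1
position: [0.5284, 0.002, 0.1194]
ee_rot: [-0.009, 1.0, 0.001, 0.002]
ft_force: [-0.9, 0.5, 13.0]
grip_width: 0.127
grasp_force: 33.8
t 8.1 pos [0.5284 0.002  0.1194] yaw_y 91.01 q [-0.43  0.2   0.38  1.86 -0.08  1.09  1.57] F [-0.9  0.5 13. ] M [0.33 0.16 0.02] w 0.127 g 33.8
```

```bash
for i in 1; do python3 -m inch '[[[0,0,0,0,0,-0.04,1],[0,0,0,0,0,-0.06,1],[0,0,0,0,0,-0.06,1]]]' 30; done; python3 -c "
from h import *
state()"
```

```text
clock: 8.4
position: [0.5284, 0.0022, 0.1194]
ee_rot: [-0.038, 0.999, 0.001, 0.002]
ft_force: [0.4, 1.3, 11.7]
grip_width: 0.126
grasp_force: 34.0
t 8.4 pos [0.5284 0.0022 0.1194] yaw_y 94.39 q [-0.42  0.2   0.37  1.86 -0.08  1.09  1.63] F [ 0.4  1.3 11.7] M [ 0.52  0.03 -0.1 ] w 0.126 g 34.0
```

```bash
python3 -m inch '[[[0,0,0,0,0,-0.04,1],[0,0,0,0,0,-0.06,1],[0,0,0,0,0,-0.06,1]]]' 30; python3 -c "
from h import *
state()"
```

```text
clock: 8.7
position: [0.5284, 0.0022, 0.1193]
ee_rot: [-0.068, 0.998, 0.001, 0.002]
ft_force: [0.1, 1.5, 11.1]
grip_width: 0.132
grasp_force: 33.9
t 8.7 pos [0.5284 0.0022 0.1193] yaw_y 97.83 q [-0.41  0.2   0.36  1.86 -0.08  1.09  1.69] F [ 0.1  1.5 11.1] M [ 0.47 -0.07 -0.04] w 0.132 g 33.9
```

Turned 49.7°, still supported. Continue.

```bash
python3 -m inch '[[[0,0,0,0,0,-0.04,1],[0,0,0,0,0,-0.06,1],[0,0,0,0,0,-0.06,1]]]' 30; python3 -c "
from h import *
state()"
```

```text
clock: 9.0
position: [0.5283, 0.0021, 0.1192]
ee_rot: [-0.098, 0.995, 0.0, 0.002]
ft_force: [-0.8, 0.5, 9.9]
grip_width: 0.127
grasp_force: 33.6
t 9.0 pos [0.5283 0.0021 0.1192] yaw_y 101.27 q [-0.41  0.2   0.36  1.86 -0.08  1.09  1.75] F [-0.8  0.5  9.9] M [ 0.36 -0.09 -0.02] w 0.127 g 33.6
```

```bash
python3 -m inch '[[[0,0,0,0,0,-0.04,1],[0,0,0,0,0,-0.06,1],[0,0,0,0,0,-0.06,1]]]' 30; python3 -c "
from h import *
state()"
```

```text
clock: 9.3
position: [0.5281, 0.002, 0.1188]
ee_rot: [-0.128, 0.992, 0.0, 0.002]
ft_force: [1.0, 0.5, 7.9]
grip_width: 0.128
grasp_force: 33.2
t 9.3 pos [0.5281 0.002  0.1188] yaw_y 104.7 q [-0.4   0.2   0.35  1.86 -0.08  1.09  1.8 ] F [1.  0.5 7.9] M [ 0.39 -0.27 -0.05] w 0.128 g 33.2
```

```bash
python3 -m inch '[[[0,0,0.0005,0,0,-0.04,1],[0,0,0.0005,0,0,-0.05,1],[0,0,0.0005,0,0,-0.05,1]]]' 30; python3 -c "
from h import *
state()"
```

```text
clock: 9.6
position: [0.5276, 0.0023, 0.1176]
ee_rot: [-0.153, 0.988, 0.0, 0.001]
ft_force: [2.9, 3.1, 2.1]
grip_width: 0.131
grasp_force: 32.7
t 9.6 pos [0.5276 0.0023 0.1176] yaw_y 107.61 q [-0.4   0.2   0.34  1.86 -0.08  1.09  1.85] F [2.9 3.1 2.1] M [ 0.75 -0.74  0.11] w 0.131 g 32.7
```

```bash
python3 -m inch '[[[0,0,0.0005,0,0,-0.04,1],[0,0,0.0005,0,0,-0.05,1],[0,0,0.0005,0,0,-0.05,1]]]' 30; python3 -c "
from h import *
state()"
```

```text
clock: 9.9
position: [0.527, 0.0021, 0.1165]
ee_rot: [-0.178, 0.984, 0.0, 0.0]
ft_force: [3.7, 3.7, -0.2]
grip_width: 0.13
grasp_force: 32.3
t 9.9 pos [0.527  0.0021 0.1165] yaw_y 110.51 q [-0.39  0.2   0.34  1.86 -0.08  1.09  1.9 ] F [ 3.7  3.7 -0.2] M [ 0.89 -0.81  0.02] w 0.13 g 32.3
```

```bash
python3 -m inch '[[[0,0,0.001,0,0,0,1],[0,0,0.002,0,0,0,1],[0,0,0.003,0,0,0,1],[0,0,0.003,0,0,0,1]]]' 30; python3 -c "
from h import *
state()"
```

```text
clock: 10.3
position: [0.5276, 0.002, 0.1144]
ee_rot: [-0.178, 0.984, 0.0, 0.001]
ft_force: [2.3, 4.3, 8.9]
grip_width: 0.128
grasp_force: 33.5
t 10.3 pos [0.5276 0.002  0.1144] yaw_y 110.54 q [-0.39  0.2   0.34  1.87 -0.08  1.08  1.91] F [2.3 4.3 8.9] M [ 1.08 -0.52 -0.05] w 0.128 g 33.5
```

```bash
python3 -m inch '[[[0,0,-0.002,0,0,0,0.2],[0,0,-0.002,0,0,0,0.2],[0,0,-0.002,0,0,0,0.2],[0,0,-0.002,0,0,0,0.2]]]' 30
python3 - <<'E'
from h import *
o,M=state()
im=imaging.camera("wrist");s=imaging.camera("scene")
cv2.imwrite("pics/r5.png",np.hstack([cv2.resize(im[180:400,200:440],(430,394)),cv2.resize(s[240:330,310:400],(370,394),interpolation=cv2.INTER_CUBIC)]))
E
```

```text
clock: 10.7
position: [0.5262, 0.0013, 0.115]
ee_rot: [-0.178, 0.984, -0.0, -0.001]
ft_force: [-0.2, 0.5, -0.4]
grip_width: 0.4
grasp_force: 0.0
t 10.7 pos [0.5262 0.0013 0.115 ] yaw_y 110.55 q [-0.39  0.2   0.34  1.87 -0.08  1.09  1.9 ] F [-0.2  0.5 -0.4] M [0.01 0.04 0.02] w 0.4 g 0.0
```

View pics/r5.png

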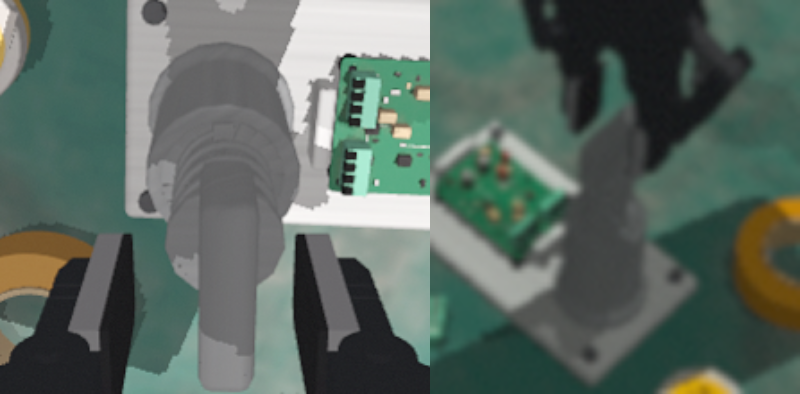

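```bash
python3 -m inch '[[[-0.0012,0.0004,0.001,0,0,0,0.2],[-0.0012,0.0004,0.001,0,0,0,1],[-0.0012,0.0004,0.001,0,0,0,1],[-0.0012,0.0004,0.001,0,0,0,1],[-0.0012,0.0004,0.001,0,0,0,1],[-0.0012,0.0004,0.001,0,0,0,1]]]' 40; python3 -c "
from h import *
state()"
python3 -m inch '[[[0,0,0.0003,0,0,0.1,1],[0,0,0.0006,0,0,0.2,1],[0,0,0.001,0,0,0.3,1],[0,0,0.0013,0,0,0.4,1],[0,0,0.0013,0,0,0.4,1]]]' 40; python3 -c "
from h import *
state()"
```

```text
clock: 11.4
position: [0.5276, 0.0027, 0.1144]
ee_rot: [-0.179, 0.984, 0.0, 0.0]
ft_force: [-0.2, 0.7, 1.3]
grip_width: 0.126
grasp_force: 42.1
t 11.4 pos [0.5276 0.0027 0.1144] yaw_y 110.59 q [-0.39  0.21  0.34  1.86 -0.08  1.08  1.9 ] F [-0.2  0.7  1.3] M [ 0.39  0.21 -0.07] w 0.126 g 42.1
clock: 11.9
position: [0.5277, 0.0027, 0.1131]
ee_rot: [0.021, 1.0, 0.0, 0.0]
ft_force: [-0.9, 2.5, 0.7]
grip_width: 0.126
grasp_force: 42.1
t 11.9 pos [0.5277 0.0027 0.1131] yaw_y 87.58 q [-0.43  0.21  0.38  1.87 -0.09  1.08  1.51] F [-0.9  2.5  0.7] M [ 0.45  0.14 -0.06] w 0.126 g 42.1
```

```bash
python3 -m inch '[[[0,0,0.0004,0,0,0.12,1],[0,0,0.0008,0,0,0.24,1],[0,0,0.0011,0,0,0.36,1],[0,0,0.0015,0,0,0.48,1],[0,0,0.0019,0,0,0.6,1],[0,0,0.0023,0,0,0.72,1],[0,0,0.0027,0,0,0.84,1],[0,0,0.0032,0,0,1.0,1],[0,0,0.0032,0,0,1.0,1]]]' 40; python3 -c "
from h import *
state()"
```

```text
clock: 12.8
position: [0.5276, 0.0035, 0.1102]
ee_rot: [0.498, 0.867, 0.001, -0.0]
ft_force: [-2.5, 4.6, 5.4]
grip_width: 0.125
grasp_force: 42.5
t 12.8 pos [0.5276 0.0035 0.1102] yaw_y 30.32 q [-0.54  0.22  0.5   1.88 -0.12  1.07  0.54] F [-2.5  4.6  5.4] M [1.16 0.67 0.05] w 0.125 g 42.5
```

```bash
python3 -m inch '[[[0.0005,0,0,0,0,0.12,1],[0.001,0,0.0003,0,0,0.24,1],[0.001,0,0.0006,0,0,0.36,1],[0.001,0,0.001,0,0,0.48,1],[0.001,0,0.0014,0,0,0.6,1],[0.001,0,0.0018,0,0,0.72,1],[0.001,0,0.0022,0,0,0.84,1],[0.001,0,0.0027,0,0,1.0,1],[0.001,0,0.0027,0,0,1.0,1]]]' 40; python3 -c "
from h import *
state()"
```

```text
clock: 13.7
position: [0.5272, 0.004, 0.1071]
ee_rot: [0.852, 0.524, 0.0, -0.0]
ft_force: [-0.2, 4.7, 0.0]
grip_width: 0.123
grasp_force: 41.9
t 13.7 pos [0.5272 0.004  0.1071] yaw_y -26.83 q [-0.65  0.24  0.63  1.88 -0.16  1.07 -0.42] F [-0.2  4.7  0. ] M [ 1.19 -0.06 -0.  ] w 0.123 g 41.9
```

```bash
python3 -m inch '[[[0.0005,-0.0002,0.0004,0,0,0.12,1],[0.0009,-0.0004,0.0008,0,0,0.24,1],[0.0009,-0.0004,0.0011,0,0,0.36,1],[0.0009,-0.0004,0.0015,0,0,0.48,1],[0.0009,-0.0004,0.0019,0,0,0.6,1],[0.0009,-0.0004,0.0023,0,0,0.72,1],[0.0009,-0.0004,0.0027,0,0,0.84,1],[0.0009,-0.0004,0.0032,0,0,1.0,1],[0.0009,-0.0004,0.0038,0,0,1.2,1],[0.0009,-0.0004,0.0038,0,0,1.2,1]]]' 40; python3 -c "
from h import *
state()"
```

```text
clock: 14.7
position: [0.5276, 0.0043, 0.1034]
ee_rot: [0.999, -0.049, 0.0, 0.0]
ft_force: [2.2, 2.4, -2.1]
grip_width: 0.125
grasp_force: 41.7
t 14.7 pos [0.5276 0.0043 0.1034] yaw_y -95.57 q [-0.8   0.27  0.82  1.89 -0.23  1.07 -1.56] F [ 2.2  2.4 -2.1] M [ 0.73 -0.53  0.03] w 0.125 g 41.7
```

```bash
python3 -m inch '[[[0,0,0,0,0,0,0],[0,0,0,0,0,0,0],[0,0,0,0,0,0,0],[0,0,0,0,0,0,0],[0,0,-0.02,0,0,0,0],[0,0,-0.04,0,0,0,0],[0,0,-0.04,0,0,-0.14,0],[0,0,-0.04,0,0,-0.28,0],[0,0,-0.04,0,0,-0.42,0],[0,0,-0.04,0,0,-0.54,0]]]' 40
python3 -m inch '[[[0,0,0,0,0,-0.14,0],[0,0,0,0,0,-0.28,0],[0,0,0,0,0,-0.42,0],[0,0,0,0,0,-0.56,0],[0,0,0,0,0,-0.7,0],[0,0,0,0,0,-0.84,0],[0,0,0,0,0,-0.98,0],[0,0,0,0,0,-1.12,0],[0,0,0,0,0,-1.26,0],[0,0,0,0,0,-1.4,0]]]'
python3 -m inch '[[[0,0,0,0,0,-0.14,0],[0,0,0,0,0,-0.28,0],[0,0,0,0,0,-0.42,0],[0,0,0,0,0,-0.56,0],[0,0,0,0,0,-0.7,0],[0,0,0,0,0,-0.84,0],[0,0,0,0,0,-0.98,0],[0,0,0,0,0,-1.12,0],[0,0,0,0,0,-1.2,0],[0,0,0,0,0,-1.2,0]]]'
python3 - <<'E'
from h import *
o,M=state()
im=imaging.camera("wrist");cv2.imwrite("pics/w6.png",im[180:420,180:460])
E
```

```text
clock: 15.7
position: [0.5271, 0.0041, 0.1434]
ee_rot: [0.975, 0.222, 0.0, 0.0]
ft_force: [-1.0, 0.4, 0.4]
grip_width: 0.502
grasp_force: 0.0
clock: 16.7
position: [0.5271, 0.0041, 0.1434]
ee_rot: [0.603, 0.798, -0.0, 0.0]
ft_force: [-0.5, 0.2, 0.1]
grip_width: 0.504
grasp_force: 0.0
clock: 17.7
position: [0.5272, 0.0041, 0.1434]
ee_rot: [0.049, 0.999, -0.0, 0.0]
ft_force: [-0.3, -0.2, 0.1]
grip_width: 0.497
grasp_force: 0.0
t 17.7 pos [0.5272 0.0041 0.1434] yaw_y 84.35 q [-0.51  0.18  0.46  1.84 -0.09  1.14  1.45] F [-0.3 -0.2  0.1] M [-0.01 -0.04  0.01] w 0.497 g 0.0
```

View pics/w6.png

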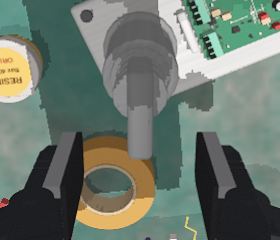

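```bash
python3 -m inch '[[[0,0,0.015,0,0,0,0],[0,0,0.03,0,0,0,0],[0,0,0.04,0,0,0,0],[0,0,0.04,0,0,0,0],[0,0,0.04,0,0,0,1],[0,0,0.04,0,0,0,1],[0,0,0.04,0,0,0,1],[0,0,0.04,0,0,0,1],[0,0,0.04,0,0,0,1],[0,0,0.04,0,0,0,1]]]' 40; python3 -c "
from h import *
state()"
python3 -m inch '[[[0,0,0.0004,0,0,0.12,1],[0,0,0.0008,0,0,0.24,1],[0,0,0.0011,0,0,0.36,1],[0,0,0.0015,0,0,0.48,1],[0,0,0.0019,0,0,0.6,1],[0,0,0.0019,0,0,0.6,1]]]' 40; python3 -c "
from h import *
state()"
```

```text
clock: 18.75
position: [0.5278, 0.0044, 0.1042]
ee_rot: [0.05, 0.999, 0.0, 0.001]
ft_force: [-0.7, -0.7, 6.6]
grip_width: 0.124
grasp_force: 41.8
t 18.75 pos [0.5278 0.0044 0.1042] yaw_y 84.22 q [-0.5   0.22  0.46  1.88 -0.11  1.06  1.47] F [-0.7 -0.7  6.6] M [-0.04  0.2  -0.04] w 0.124 g 41.8
clock: 19.35
position: [0.528, 0.0048, 0.1023]
ee_rot: [0.345, 0.939, 0.001, 0.001]
ft_force: [-0.6, 0.3, 6.3]
grip_width: 0.126
grasp_force: 41.8
t 19.35 pos [0.528  0.0048 0.1023] yaw_y 49.62 q [-0.57  0.23  0.53  1.88 -0.14  1.06  0.89] F [-0.6  0.3  6.3] M [ 0.2   0.01 -0.05] w 0.126 g 41.8
```

```bash
python3 -m inch '[[[0,0,0,0,0,0.12,1],[0,0,0.0003,0,0,0.24,1],[0,0,0.0006,0,0,0.36,1],[0,0,0.001,0,0,0.48,1],[0,0,0.0014,0,0,0.6,1],[0,0,0.0018,0,0,0.72,1],[0,0,0.0022,0,0,0.84,1],[0,0,0.0028,0,0,1.0,1],[0,0,0.0034,0,0,1.2,1],[0,0,0.0034,0,0,1.2,1]]]' 40; python3 -c "
from h import *
state()"
```

```text
clock: 20.35
position: [0.528, 0.0045, 0.0987]
ee_rot: [0.815, 0.579, 0.001, 0.0]
ft_force: [1.1, -0.1, 1.5]
grip_width: 0.128
grasp_force: 41.3
t 20.35 pos [0.528  0.0045 0.0987] yaw_y -19.22 q [-0.71  0.26  0.71  1.89 -0.19  1.05 -0.26] F [ 1.1 -0.1  1.5] M [-0.06 -0.3   0.  ] w 0.128 g 41.3
```

Remaining to yaw −71.7°: 52.5° = 0.916 rad, 2.9 mm.

```bash
python3 -m inch '[[[0,0,0.0004,0,0,0.12,1],[0,0,0.0008,0,0,0.24,1],[0,0,0.0011,0,0,0.36,1],[0,0,0.0015,0,0,0.48,1],[0,0,0.0019,0,0,0.6,1],[0,0,0.0023,0,0,0.72,1],[0,0,0.0027,0,0,0.84,1],[0,0,0.0029,0,0,0.916,1],[0,0,0.0029,0,0,0.916,1],[0,0,0.0029,0,0,0.916,1]]]' 40
python3 - <<'E'
from h import *
o,M=state()
s=imaging.camera("scene");w=imaging.camera("wrist")
cv2.imwrite("pics/f7.png",np.hstack([cv2.resize(w[120:420,180:480],(390,390)),cv2.resize(s[240:330,310:400],(390,390),interpolation=cv2.INTER_CUBIC)]))
E
```

```text
clock: 21.35
position: [0.5278, 0.0043, 0.0957]
ee_rot: [0.987, 0.163, 0.001, 0.0]
ft_force: [1.5, -0.6, 4.8]
grip_width: 0.126
grasp_force: 41.7
t 21.35 pos [0.5278 0.0043 0.0957] yaw_y -71.24 q [-0.84  0.3   0.86  1.9  -0.26  1.05 -1.11] F [ 1.5 -0.6  4.8] M [-0.19 -0.19  0.1 ] w 0.126 g 41.7
```

View pics/f7.png

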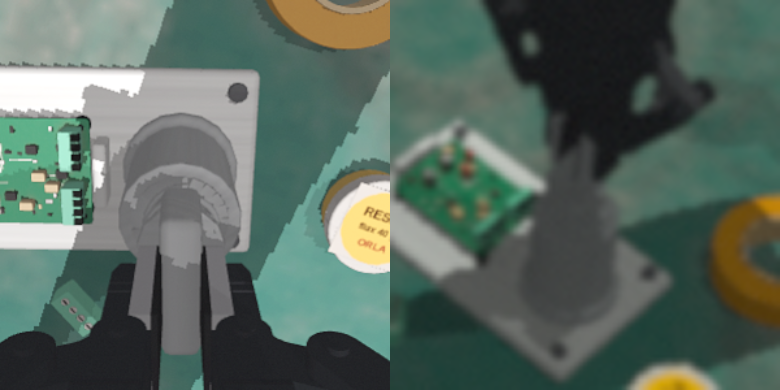

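The picture shows the bar gripped, in line with the jig's x axis, and sunk so that the collar is just above the pillar. The readings agree with that: turned about 362° forward and down about 19.5 mm. Handing in.

```bash
python3 -c "
from h import *
print(order.hand_in())"
```

```text
the job is handed in; nothing more can be done
None
```

Job handed in at about 21 s: the bolt was turned back about 62° until it dropped into its thread, then forward about 362° with one regrip (about 19.5 mm down), and its head is still gripped; the hand-in gave no verdict.

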